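Take the tab-locked filler cap off a gear case

TASK

Open the gear case's filler: squeeze the two side tabs of the black cap together gently and, keeping them squeezed, turn the cap anticlockwise (seen from above) until you feel it come up against its stop, without forcing it, then lift it off the neck. Set the cap down the right way up, flat on the floor of the shallow steel tray, and leave the other things on the bench undisturbed.

Things in the scene. Friction and masses are not known exactly. Their poses are not given: they have to be found in the camera images.
- gearcase: Cast aluminium gear case bolted to the bench (fixed): block 100 x 84 mm on a dark foot plate 130 x 100 x 10 mm, shaft stub at its +x end. Origin: centre of the foot's underside, straight below the filler neck's axis. The top face (shoulder) round the neck is 75 mm above the bench; the neck is hidden under the cap at the start.
- shoulder (a point): Point on the neck's axis, on the top face, 75 mm above the bench. From it the neck (28 mm across) rises 20 mm. Round the cap's foot stands a fixed crown ring, 60 mm inside and 69 mm outside diameter, 7 mm high, with a notch on the gear case's +x and -x sides, in which the tab teeth lock. Turning friction is under 0.1 N m; the stop is hard: keep the twist there under 0.4 N m.
- cap: Black plastic bayonet cap, loose, 50 to 90 g, 47 mm across, 24 mm high, open below; 1.5 mm play on the neck. Origin: centre of its underside, z up, x to tab_a, -x to tab_b. Starts locked, origin 76.5 mm above the bench, x along the gear case's x. Each side has an upright tab, 16 mm wide, 4.5 mm thick, 6.5 to 34 mm above the origin, with a tooth below: 66 mm over both tabs when free, 57 mm squeezed.
- cap_top (a point): Centre of the cap's top, 23.5 mm above its origin. With both tabs in by 3.5 mm or more the cap turns anticlockwise (from above); otherwise it is locked. Its hidden stop differs from case to case, 30 to 84 degrees from the start. At the stop and up to 5 degrees short of it the cap lifts straight off (rise 25 mm to clear neck and crown); before that a bayonet holds it. Over 50 N between cap and case is forcing it.
- tab_a_face (a point): centre of the outer face of the tab on the cap's +x side, 33 mm from the cap's axis and 21 mm above its origin when free
- tab_b_face (a point): the same on the -x side
- tab_a (a joint): how far tab_a is pressed inwards: 0 free, 0.0045 m fully in. Spring: about 8 N to start, 18 N fully in; squeeze with 20 to 30 N, the tabs crack above 45 N on either one
- tab_b (a joint): the same for tab_b
- tray: Shallow steel tray, fixed, 160 x 130 x 12 mm outside, walls and floor 3 mm thick; origin: centre of its underside, x along its long side
- bearing: bystander: ball bearing lying flat, 26 mm across, 9 mm high; origin under its centre
- wrench: bystander: open spanner, 160 mm, lying flat
- screwdriver: bystander: screwdriver, 200 mm, lying flat
- spraycan: bystander: grey can, 58 mm across, 170 mm high; origin under its centre
- carton: bystander: cardboard carton 100 x 70 x 50 mm; origin under its centre
- jar: bystander: white jar, 72 mm across, 90 mm high; origin under its centre
- gearwheel: bystander: dark gear wheel lying flat, 44 mm across, its hub 22 mm high; origin under its centre
Not all that is in view belongs to the job. Of the things that look like the cap, the middle-sized one is meant.

How it is judged:
On the way, in this order (a step that is already met when the one before it is completed fails the run):
1. the cap, still down on the neck, has been turned by more than 24 degrees (angle between the x axis of cap and the x axis of gearcase, either way round above 0.42 rad and z of cap in the frame of gearcase below 0.083 m and horizontal distance between cap and gearcase below 0.006 m), for 0.1 s.
2. the cap has been lifted clear of the neck (z of cap in the frame of gearcase above 0.097 m), for 0.1 s.
At the end, for the whole second after the job is handed in: The cap stands the right way up (within 7 degrees) and flat on the tray's floor (its underside less than 8 mm above the tray's underside, its axis within 50 mm along and 40 mm across of the tray's centre), let go and at rest (x of cap in the frame of tray between -0.05 and 0.05 m and y of cap in the frame of tray between -0.04 and 0.04 m and z of cap in the frame of tray below 0.008 m and angle between cap's own z axis and vertical below 0.12 rad and linear speed of cap below 0.02 m/s); the robot touches nothing.
It fails at once if the turn was forced: more than 50 N between cap and gear case (contact force between cap and gearcase above 50 N).
It fails at once if a tab was crushed: more than 45 N on tab_a (contact force between tab_a and the fingers above 45 N).
It fails at once if a tab was crushed: more than 45 N on tab_b (contact force between tab_b and the fingers above 45 N).
It fails at once if a bystander was shifted by more than 30 mm (distance of any of bearing, wrench, screwdriver, spraycan, carton, jar, gearwheel from where it was at the start of the episode above 0.03 m).
It also fails if it takes over 72 s, if anything falls off the work surface, if the arm or the gripper's body presses on something with over 40 N, if the wrist force passes 120 N, or if a joint passes its speed limit or range.

ROBOT

A 7-joint arm with a two-finger parallel gripper is mounted at the origin on the work surface. World frame = base frame: x ahead of the robot, y to its left, z up, the work surface at z = 0. Lengths are in m, angles in rad, forces in N, time in s.
With the tool pointing down it reaches from about 0.4 to 0.875 m from the base axis. Payload 19.3 kg.
Tool frame: the origin (TCP) lies at the very end of the fingers, on their centre line; the grasp point (between the pads) lies 19 mm behind it; y points along the fingers, x is the direction in which the jaws open and shut, and the axes are right-handed (so a half turn about y gives the same grasp; the last joint's range is limited). The gripper opens to 85 mm and grips with 20 to 120 N. Pads are 22 mm wide; open, the fingers measure 114 mm over their backs; the gripper's body (76 mm by 85 mm) begins 54 mm behind the grasp point. The pads swing forward as they close: fully open they stand 13 mm farther back than shut.
Start: joints at [-1.263, 0.521, -0.036, 1.599, 0.021, 1.021, -0.113], TCP at [0.231, 0.581, 0.231] pointing down, gripper open.
Joint ranges: [-2.91, 2.91], [-0.3, 2.13], [-1.5, 1.42], [0.17, 2.43], [-1.26, 4.41], [0.16, 1.93], [-2.52, 2.52]. Speed limits (rad/s): [1.89, 1.89, 2.39, 2.39, 3.01, 3.01, 3.01].

INTERFACE

Orientations are given as [roll, pitch, yaw] about the fixed x, y, z axes, in that order (R = Rz(yaw) Ry(pitch) Rx(roll)).
In Python, from workcell import bot gives the robot as it stands. The module is installed in compiled form; this text tells all that it offers.
- The arm moves only by the shell command python3 -m crank 'ROWS' [FORCE]. ROWS is JSON, a list of rows, each an object of numbers: "hand": the closure, from 0 (fully open) to 1 (shut); "dx", "dy", "dz": the shift along the tool's x, y, z in mm; "yaw": the turn about the tool's y in rad. In form: [{"hand": .., "dx": .., "dy": .., "dz": .., "yaw": ..}, ...]. A call has 1 to 12 rows; each row is the pose to reach, as a shift and turn from the pose commanded when the call began, along the tool's axes at that moment; what a row does not reach only later rows make up. A row lasts 1/12 s, in which the tool goes at most 41.7 mm and 7.16 degrees, less where a joint would pass 70% of its speed; a pose out of reach is approached as far as the arm can. A call with a gripper value outside its range is refused whole. The fingers move at their own pace and stop on an object; FORCE is the grip in N (left out, the last holds). Time passes only in rows, so rows that repeat a pose let the fingers close. It gives the time, the measured TCP pose, the force and the opening at its end, in the units of the state.
- bot.observe(): the state, without advancing time (a new reading comes with each control period).
- bot.grab_frame(name): name is "scene" or "top" or "wrist"; returns the picture (400x640x3 uint8, red, green, blue); there is no depth.
- bot.camera_info(name): a dict with "fx", "fy", "cx", "cy" (pixels), "rvec" (rotation vector, rad) and "tvec" (3), from world to camera coordinates, as OpenCV has them. Camera axes: x right, y down, z forward; pixel columns grow to the right and rows downward; lengths in m; the calibration is good to about 2 mm. A picture is of the moment at which its call begins: read the wrist's pose just before it. camera_info takes no time and is no camera call; for the wrist camera it gives the pose at the moment of the call.
- bot.job_done(): hands the job in, once; it reports no verdict.
The state is a dict: "clock": time; "qpos": joint angles; "qd": joint speeds; "joint_efforts": joint torques, N m; "position": TCP position; "tool_rot": TCP orientation; "force": force on the tool from outside, world axes, zero at the start; "moment": the same for the moment, N m; "grip_width": finger opening in m.
Only numpy, scipy, OpenCV 4.12 (cv2) and the standard library are available. Lean on these libraries where they do the work, as an engineer would, in place of code of your own. Each camera call takes 0.05 s, during which the arm holds its last target.

## Working session

There is one attempt and no reset: what is moved stays moved. The work goes in short steps, Python scripts to look and compute and a shell command to move; the robot and the scene stay as the last step left them, time stands still between calls to the robot, and variables do not carry over. Pictures are saved under pics/ and viewed, and the job is handed in when it is done.

```bash
mkdir -p pics; ls
python3 - <<'E'
from workcell import bot
import cv2
for n in ("scene","top","wrist"):
    im=bot.grab_frame(n); cv2.imwrite(f"pics/{n}0.png",im[...,::-1])
    print(n,bot.camera_info(n))
s=bot.observe()
for k in s: print(k,s[k])
E
```

```text
pics
scene {'fx': 455.78288619116995, 'fy': 455.78288619116995, 'cx': 320.919185675675, 'cy': 196.7836581532308, 'rvec': array([ 2.27726798,  0.89976701, -0.35254108]), 'tvec': array([-0.40878073, -0.2395894 ,  1.44227629])}
top {'fx': 436.1410517202091, 'fy': 436.1410517202091, 'cx': 321.6146150972235, 'cy': 202.93356027334588, 'rvec': array([ 2.13696078, -2.170312  ,  0.16940402]), 'tvec': array([-0.00191299,  0.57603477,  1.01857579])}
wrist {'fx': 298.3438865284035, 'fy': 298.3438865284035, 'cx': 323.2266646133736, 'cy': 199.95341139554534, 'rvec': array([-2.36145617, -1.60470497, -0.26605758]), 'tvec': array([-0.62521188, -0.04304767,  0.3811689 ])}
clock 0.15
qpos [-1.2631925   0.52187856 -0.03631167  1.59982194  0.02114694  1.02108739
 -0.11279601]
qd [ 3.06839016e-03 -3.14344214e-03 -2.73890626e-04 -9.01678318e-04
 -1.26231774e-03 -4.59269985e-07 -1.14177668e-03]
joint_efforts [ 1.56385555e-03 -9.27387643e+01  1.98023602e+00 -3.70055759e+01
  1.78722572e-02  6.34531854e-03 -2.43535402e-05]
position [0.23048714 0.58070671 0.23087694]
tool_rot [-1.57081141e+00  8.13233402e-04  1.19294177e+00]
force [-1.16288001 -0.42600687 -0.23748903]
moment [-0.01115695  0.00909338  0.0124179 ]
grip_width 0.08543867100553512
```

View pics/scene0.png

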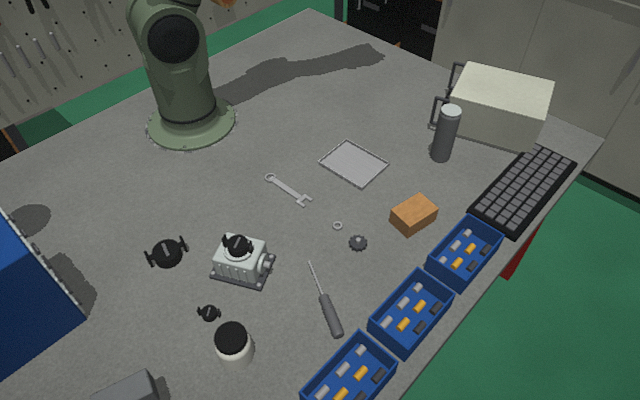

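View pics/top0.png

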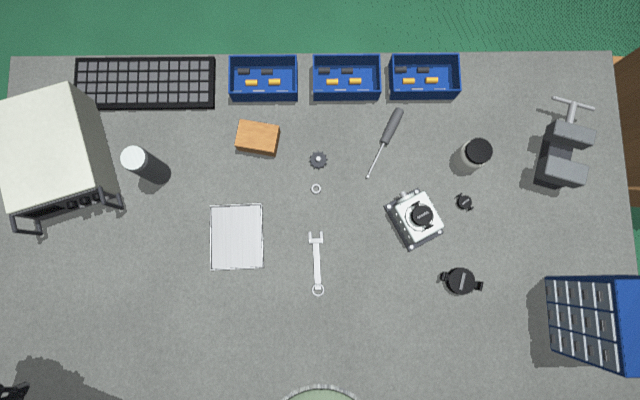

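View pics/wrist0.png

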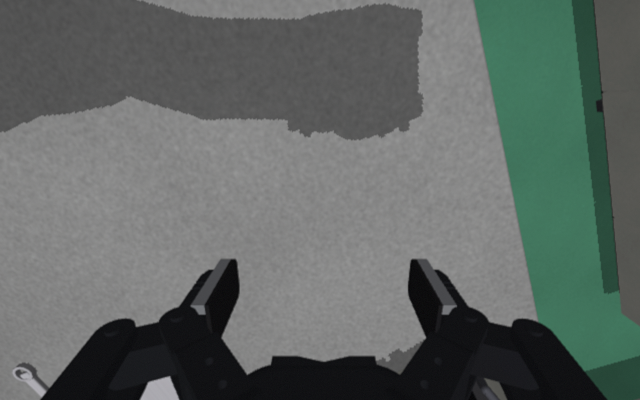

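The scene shows the gear case around (243,258) with the cap at (237,243), and the tray at (353,163). In the top view the cap is at (422,216) and the tray at (237,237). Two lookalike caps lie loose on the bench. I'll zoom in on the case and tray.

```bash
cat > h.py <<'E'
import numpy as np, cv2
from workcell import bot
def cam(n):
    c=bot.camera_info(n); R=cv2.Rodrigues(np.array(c['rvec']))[0]; t=np.array(c['tvec'])
    K=np.array([[c['fx'],0,c['cx']],[0,c['fy'],c['cy']],[0,0,1]]); return K,R,t
def ray(C,p):
    K,R,t=C; d=R.T@np.linalg.solve(K,[p[0],p[1],1.]); return -R.T@t,d
def onz(C,p,z):
    o,d=ray(C,p); return o+d*(z-o[2])/d[2]
def proj(C,X):
    K,R,t=C; x=K@(R@np.array(X)+t); return x[:2]/x[2]
E
python3 - <<'E'
import cv2
im=cv2.imread('pics/top0.png')
a=cv2.resize(im[175:265,370:490],None,fx=6,fy=6,interpolation=cv2.INTER_CUBIC);cv2.imwrite('pics/topc.png',a)
im=cv2.imread('pics/scene0.png')
a=cv2.resize(im[215:300,195:295],None,fx=6,fy=6,interpolation=cv2.INTER_CUBIC);cv2.imwrite('pics/scenec.png',a)
E
python3 - <<'E'
from h import *
C=cam('top')
im=cv2.imread('pics/top0.png')
# tray contour
hsv=cv2.cvtColor(im,cv2.COLOR_BGR2HSV)
m=((hsv[...,2]>165)&(hsv[...,1]<40)).astype(np.uint8)
roi=np.zeros_like(m);roi[190:285,195:280]=1
m=cv2.morphologyEx(m*roi,cv2.MORPH_CLOSE,np.ones((5,5)))
cs,_=cv2.findContours(m,cv2.RETR_EXTERNAL,cv2.CHAIN_APPROX_NONE)
c=max(cs,key=cv2.contourArea); r=cv2.minAreaRect(c);print(r)
B=[onz(C,p,0.012) for p in cv2.boxPoints(r)];print(np.round(B,4)); print('ctr',np.mean(B,0),[np.linalg.norm(B[i]-B[i-1]) for i in range(4)])
m=((hsv[...,2]>135)&(hsv[...,1]<40)).astype(np.uint8)
E
```

```text
((237.0, 237.0), (94.0, 84.0), 90.0)
[[0.6174 0.3046 0.012 ]
 [0.6144 0.0949 0.012 ]
 [0.3827 0.0955 0.012 ]
 [0.3861 0.2989 0.012 ]]
ctr [0.50015932 0.19848805 0.012     ] [np.float64(0.2313580477102971), np.float64(0.2096787448414043), np.float64(0.23176377955588615), np.float64(0.20336879380648676)]
```

View pics/topc.png

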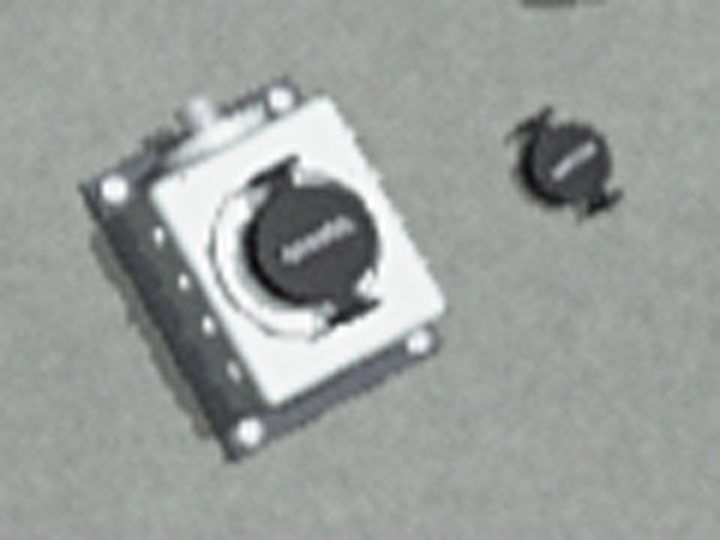

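View pics/scenec.png

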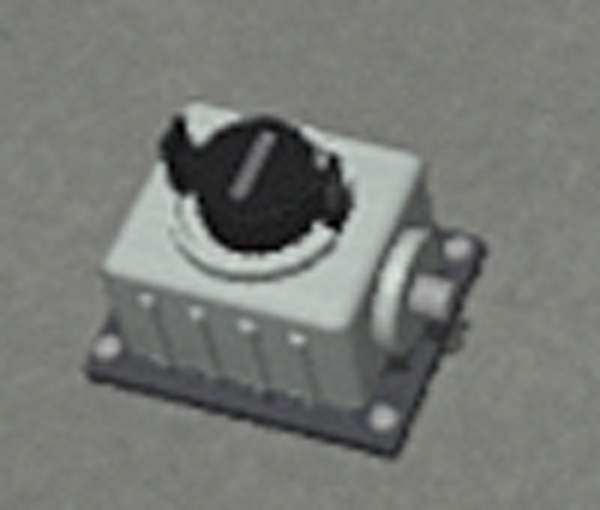

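Run:
```python
from h import *
C=cam('top')
im=cv2.imread('pics/top0.png')
f=lambda p:((p[0]+.5)/6-.5+370,(p[1]+.5)/6-.5+175)
S=[onz(C,f(p),0.013) for p in [(115,188),(280,98),(418,342),(250,432)]]
print(np.round(S,4)); print('case ctr',np.mean(S,0),[np.linalg.norm(S[i]-S[i-1]) for i in range(4)])
d=(S[0]+S[1]-S[2]-S[3]);print('yaw x',np.arctan2(d[1],d[0]))
d=(S[0]+S[3]-S[1]-S[2]);print('yaw y-90',np.arctan2(d[1],d[0])-np.pi/2)
T=[onz(C,f(p),0.075) for p in [(155,183),(325,97),(445,310),(270,405)]]
print('top face',np.mean(T,0),[np.linalg.norm(T[i]-T[i-1]) for i in range(4)])
d=(T[0]+T[1]-T[2]-T[3]);print('yaw x',np.arctan2(d[1],d[0]))
# cap disc mask
g=cv2.cvtColor(im,cv2.COLOR_BGR2GRAY)
print('cap top',onz(C,f((319,241)),0.100), [onz(C,f(p),0.11) for p in [(275,172),(355,310)]])
Cs=cam('scene'); fs=lambda p:((p[0]+.5)/6-.5+195,(p[1]+.5)/6-.5+215)
print('scene cap top',onz(Cs,fs((262,172)),0.100))
sub=im[190:285,195:280]; hsv=cv2.cvtColor(sub,cv2.COLOR_BGR2HSV)
print(hsv[45,::6,2],hsv[::6,42,2])
cv2.imwrite('pics/tray.png',cv2.resize(sub,None,fx=6,fy=6,interpolation=cv2.INTER_CUBIC))
```

```text
[[ 0.57   -0.1789  0.013 ]
 [ 0.607  -0.2496  0.013 ]
 [ 0.504  -0.3019  0.013 ]
 [ 0.468  -0.2306  0.013 ]]
case ctr [ 0.53726586 -0.24022791  0.013     ] [np.float64(0.11437890458220823), np.float64(0.07980078824072248), np.float64(0.11562910924662868), np.float64(0.07988372448330998)]
yaw x 0.4696254373886291
yaw y-90 0.47444308752379705
top face [ 0.53694118 -0.239395    0.075     ] [np.float64(0.09679244528698651), np.float64(0.0762945901775511), np.float64(0.09513611454144942), np.float64(0.07888385115292738)]
yaw x 0.45291770830243705
cap top [ 0.53675786 -0.2412919   0.1       ] [array([ 0.56221676, -0.22336049,  0.11      ]), array([ 0.50927839, -0.25111074,  0.11      ])]
scene cap top [ 0.54071788 -0.24165542  0.1       ]
[151 156 157 220 220 219 223 223 224 224 226 213 163 157 165] [159 168 161 224 223 222 220 223 224 222 222 223 223 192 165 159]
```

View pics/tray.png

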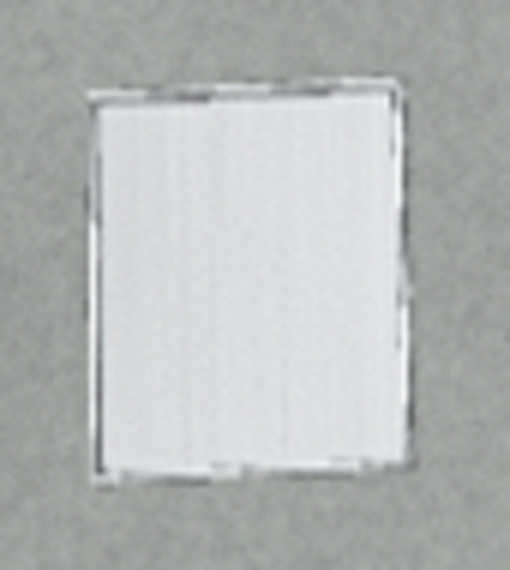

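```bash
cat >> h.py <<'E'
def go(x,y,z,yaw=None):
    s=bot.observe(); p=np.array(s['position']); R=None
    r,pi,w=s['tool_rot']; 
    from scipy.spatial.transform import Rotation as Ro
    R=Ro.from_euler('xyz',s['tool_rot']).as_matrix()
    d=R.T@(np.array([x,y,z])-p)*1000
    yw=0 if yaw is None else -((yaw-w+np.pi)%(2*np.pi)-np.pi)
    print('dx %.1f dy %.1f dz %.1f yaw %.4f'%(*d,yw),'pos',np.round(p,4),'rot',np.round(s['tool_rot'],4),'clk',round(s['clock'],2))
def st():
    s=bot.observe()
    for k in s: print(k,np.round(s[k],4))
E
python3 - <<'E'
from h import *
C=cam('top')
f=lambda p:((p[0]+.5)/6-.5+195,(p[1]+.5)/6-.5+190)
B=[onz(C,f(p),0.012) for p in [(88,93),(403,82),(410,467),(95,485)]]
print(np.round(B,4)); print('tray',np.mean(B,0),[np.linalg.norm(B[i]-B[i-1]) for i in range(4)])
d=B[0]+B[1]-B[2]-B[3];print(np.arctan2(d[1],d[0]))
go(.5,.15,.23);
E
```

```text
[[0.5788 0.2683 0.012 ]
 [0.5815 0.138  0.012 ]
 [0.4232 0.1346 0.012 ]
 [0.4181 0.2623 0.012 ]]
tray [0.50039498 0.20081164 0.012     ] [np.float64(0.1608723500566371), np.float64(0.13038794758320518), np.float64(0.15837436146655848), np.float64(0.12772362436348003)]
0.029497909012783666
dx -300.9 dy 1.1 dz -409.4 yaw 0.0000 pos [0.2305 0.5807 0.2309] rot [-1.5708e+00  8.0000e-04  1.1929e+00] clk 0.15
```

```bash
python3 -m crank '[{"hand":0,"dx":-25,"dy":0,"dz":-34,"yaw":0},{"hand":0,"dx":-50,"dy":0,"dz":-68,"yaw":0},{"hand":0,"dx":-75,"dy":0,"dz":-102,"yaw":0},{"hand":0,"dx":-100,"dy":0,"dz":-136,"yaw":0},{"hand":0,"dx":-125,"dy":0,"dz":-170,"yaw":0},{"hand":0,"dx":-150,"dy":0,"dz":-204,"yaw":0},{"hand":0,"dx":-175,"dy":0,"dz":-238,"yaw":0},{"hand":0,"dx":-200,"dy":0,"dz":-272,"yaw":0},{"hand":0,"dx":-225,"dy":0,"dz":-306,"yaw":0},{"hand":0,"dx":-250,"dy":0,"dz":-340,"yaw":0},{"hand":0,"dx":-275,"dy":0,"dz":-374,"yaw":0},{"hand":0,"dx":-301,"dy":0,"dz":-409,"yaw":0}]'
python3 -c "
from h import *
st(); go(.5375,-.2405,.23,.472)"
```

```text
clock: 1.15
position: [0.4962, 0.1549, 0.2314]
tool_rot: [-1.571, -0.0, 1.193]
force: [0.2, 1.1, -0.6]
grip_width: 0.0852
clock 1.15
qpos [-0.4904  0.3559  0.095   1.8795 -0.042   0.908   0.8177]
qd [ 0.8405  0.1794  0.1733 -0.2646 -0.0937  0.0849  1.0495]
joint_efforts [-9.66560e+00 -7.72967e+01  3.05680e+00 -3.01478e+01  4.08300e-01
 -6.31000e-02 -3.45070e+00]
position [0.4962 0.1549 0.2314]
tool_rot [-1.5708e+00 -1.0000e-04  1.1931e+00]
force [ 0.2497  1.1027 -0.603 ]
moment [ 0.0352 -0.0244  0.0519]
grip_width 0.0852
dx -352.3 dy 1.3 dz -184.2 yaw 0.7211 pos [0.4962 0.1549 0.2314] rot [-1.5708e+00 -1.0000e-04  1.1931e+00] clk 1.15
```

```bash
python3 -m crank '[{"hand":0,"dx":-32,"dy":0,"dz":-17,"yaw":0.06},{"hand":0,"dx":-64,"dy":0,"dz":-34,"yaw":0.12},{"hand":0,"dx":-96,"dy":0,"dz":-51,"yaw":0.18},{"hand":0,"dx":-128,"dy":0,"dz":-68,"yaw":0.24},{"hand":0,"dx":-160,"dy":0,"dz":-85,"yaw":0.30},{"hand":0,"dx":-192,"dy":0,"dz":-102,"yaw":0.36},{"hand":0,"dx":-224,"dy":0,"dz":-119,"yaw":0.42},{"hand":0,"dx":-256,"dy":0,"dz":-136,"yaw":0.48},{"hand":0,"dx":-290,"dy":0,"dz":-153,"yaw":0.54},{"hand":0,"dx":-325,"dy":0,"dz":-170,"yaw":0.6},{"hand":0,"dx":-352,"dy":0,"dz":-184,"yaw":0.68},{"hand":0,"dx":-352,"dy":0,"dz":-184,"yaw":0.721}]'
python3 -m crank '[{"hand":0,"dx":0,"dy":0,"dz":0,"yaw":0},{"hand":0,"dx":0,"dy":0,"dz":0,"yaw":0}]'
python3 -c "
from h import *
go(.5375,-.2405,.14,.472); print(bot.observe()['qpos'],bot.observe()['force'])
print(bot.camera_info('wrist'))
cv2.imwrite('pics/w1.png',bot.grab_frame('wrist')[...,::-1])"
```

```text
clock: 2.15
position: [0.5357, -0.2447, 0.2312]
tool_rot: [-1.573, 0.002, 0.461]
force: [-0.6, -0.6, 0.0]
grip_width: 0.0855
clock: 2.32
position: [0.5366, -0.2375, 0.2309]
tool_rot: [-1.57, 0.0, 0.474]
force: [-0.5, 0.6, 0.8]
grip_width: 0.0852
dx -0.6 dy 90.9 dz -3.1 yaw 0.0018 pos [ 0.5366 -0.2375  0.2309] rot [-1.570e+00  4.000e-04  4.738e-01] clk 2.32
[ 0.06242679  0.48507031  0.36112726  1.71850739 -0.20060579  0.97525397
  0.97243791] [-0.47100326  0.59665067  0.80004858]
{'fx': 298.3438865284035, 'fy': 298.3438865284035, 'cx': 323.2266646133736, 'cy': 199.95341139554534, 'rvec': array([-2.73936113, -0.66225133, -0.10962496]), 'tvec': array([-0.3695814 , -0.47361221,  0.23282077])}
```

View pics/w1.png

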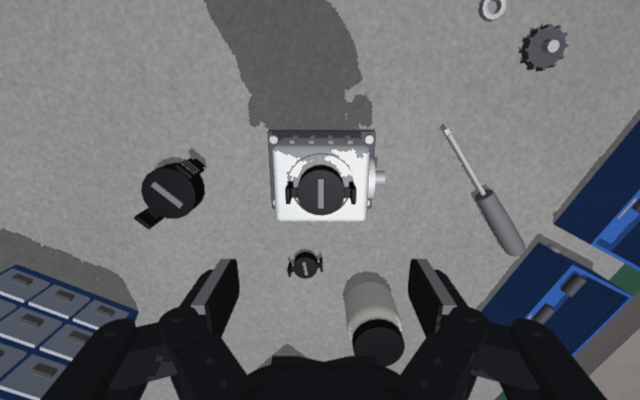

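Run:
```python
from h import *
C=cam('wrist'); print('cam',-C[1].T@C[2], 'fwd',C[1][2])
im=cv2.imread('pics/w1.png')
x0,y0=260,120
cv2.imwrite('pics/w1c.png',cv2.resize(im[y0:y0+110,x0:x0+130],None,fx=6,fy=5.4 and 6,interpolation=cv2.INTER_CUBIC)[:600])
g=cv2.cvtColor(im,cv2.COLOR_BGR2GRAY)
m=np.zeros_like(g);m[150:225,280:362]=(g[150:225,280:362]<75)
cs,_=cv2.findContours(m,cv2.RETR_EXTERNAL,cv2.CHAIN_APPROX_NONE);c=max(cs,key=cv2.contourArea)
print(cv2.boundingRect(c))
# opening removes tabs
k=cv2.getStructuringElement(cv2.MORPH_ELLIPSE,(25,25)); o=cv2.morphologyEx(m,cv2.MORPH_CLOSE,np.ones((9,9))); o=cv2.morphologyEx(o,cv2.MORPH_OPEN,k)
cs,_=cv2.findContours(o,cv2.RETR_EXTERNAL,cv2.CHAIN_APPROX_NONE);c=max(cs,key=cv2.contourArea);print(cv2.fitEllipse(c),cv2.boundingRect(c))
for p in [(.5375,-.2405,.1)]: print(proj(C,p))
```

```text
cam [ 0.49912372 -0.16200844  0.37380885] fwd [ 0.14828588 -0.28853681 -0.94591638]
(286, 165, 70, 50)
((320.476318359375, 189.7305908203125), (48.22354507446289, 49.10094451904297), 76.9212417602539) (295, 165, 52, 50)
[321.41950319 193.5171611 ]
```

View pics/w1c.png

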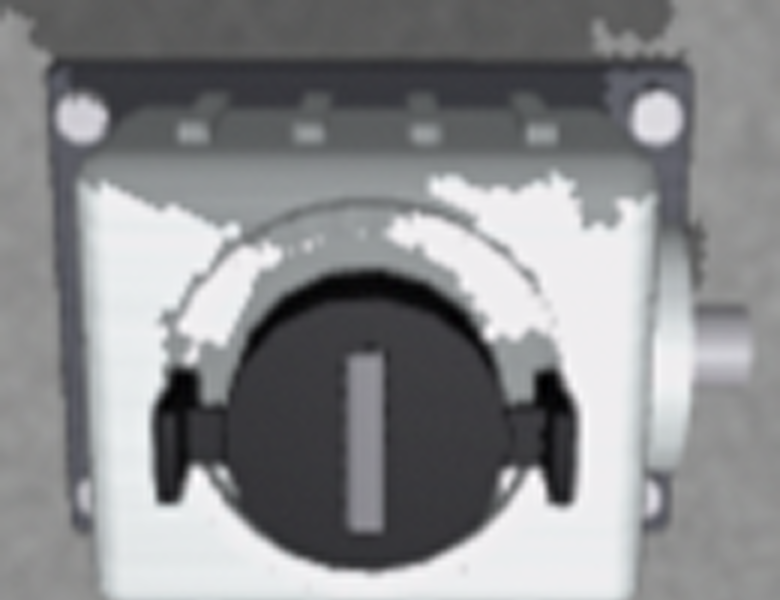

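Run:
```python
from h import *
C=cam('wrist')
f=lambda p:((p[0]+.5)/6-.5+260,(p[1]+.5)/6-.5+120)
print(onz(C,f((368,433)),.1), np.linalg.norm(onz(C,f((227,433)),.1)-onz(C,f((510,433)),.1)))
a,b=onz(C,f((155,430)),.1105),onz(C,f((578,430)),.1105);d=b-a
print(a,b,(a+b)/2,np.linalg.norm(d),np.arctan2(d[1],d[0]))
b1=[onz(C,f(p),.013) for p in [(82,118),(658,118)]];d=b1[1]-b1[0];print(np.arctan2(d[1],d[0]))
t=np.array(C[2])
```

```text
[ 0.53625749 -0.23913491  0.1       ] 0.045335483752183534
[ 0.50545646 -0.25076138  0.1105    ] [ 0.56335732 -0.2209443   0.1105    ] [ 0.53440689 -0.23585284  0.1105    ] 0.06512731936037099 0.47555002219135495
0.4755038859097389
```

```bash
python3 - <<'E'
from h import *
from scipy.spatial.transform import Rotation as Ro
s=bot.observe();C=cam('wrist');R=Ro.from_euler('xyz',s['tool_rot']).as_matrix();p=np.array(s['position'])
for y in (0,-8,-13,-20):
  print(y,[proj(C,p+R@(np.array([sx*.0427,y/1000,z]))).round(1) for sx in(-1,1) for z in (-.011,.011)])
go(.5368,-.2400,.086,.474)
E
python3 - <<'E'
import cv2
im=cv2.imread('pics/w1.png')
cv2.imwrite('pics/w1f.png',cv2.resize(im[240:340,170:300],None,fx=6,fy=6,interpolation=cv2.INTER_CUBIC))
E
```

```text
0 [array([244.9, 278.2]), array([241.4, 242.6]), array([398.6, 278.3]), array([402. , 242.7])]
-8 [array([241.2, 286.8]), array([237.3, 249.9]), array([402.2, 286.9]), array([405.9, 250. ])]
-13 [array([238.6, 292.7]), array([234.5, 254.8]), array([404.6, 292.8]), array([408.6, 254.9])]
-20 [array([234.8, 301.5]), array([230.3, 262.3]), array([408.2, 301.6]), array([412.6, 262.4])]
dx -1.3 dy 145.1 dz -2.7 yaw 0.0009 pos [ 0.5368 -0.237   0.2311] rot [-1.5701e+00  1.0000e-04  4.7490e-01] clk 2.37
```

View pics/w1f.png

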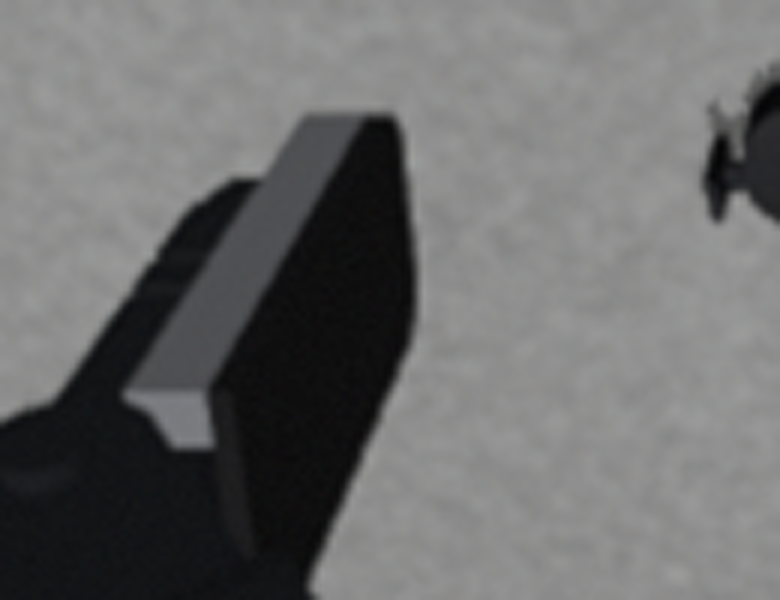

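```bash
python3 -m crank '[{"hand":0,"dx":-1.3,"dy":20,"dz":-2.7,"yaw":0},{"hand":0,"dx":-1.3,"dy":40,"dz":-2.7,"yaw":0},{"hand":0,"dx":-1.3,"dy":60,"dz":-2.7,"yaw":0},{"hand":0,"dx":-1.3,"dy":80,"dz":-2.7,"yaw":0},{"hand":0,"dx":-1.3,"dy":100,"dz":-2.7,"yaw":0},{"hand":0,"dx":-1.3,"dy":120,"dz":-2.7,"yaw":0},{"hand":0,"dx":-1.3,"dy":135,"dz":-2.7,"yaw":0},{"hand":0,"dx":-1.3,"dy":144,"dz":-2.7,"yaw":0},{"hand":0,"dx":-1.3,"dy":150,"dz":-2.7,"yaw":0},{"hand":0,"dx":-1.3,"dy":150,"dz":-2.7,"yaw":0},{"hand":0,"dx":-1.3,"dy":150,"dz":-2.7,"yaw":0}]' 20
python3 -c "
from h import *
go(.5368,-.24,.081,.474)
cv2.imwrite('pics/w2.png',bot.grab_frame('wrist')[...,::-1]);C=cam('wrist');np.savez('/tmp/c2',*C);print(proj(C,(.5368,-.24,.1)))"
```

```text
clock: 3.28
position: [0.5371, -0.2409, 0.0818]
tool_rot: [-1.571, -0.0, 0.473]
force: [0.2, 0.8, 0.4]
grip_width: 0.0851
dx 0.2 dy 0.8 dz 0.9 yaw -0.0012 pos [ 0.5371 -0.2409  0.0818] rot [-1.571e+00 -4.000e-04  4.728e-01] clk 3.28
[321.82972788 277.74841512]
```

View pics/w2.png

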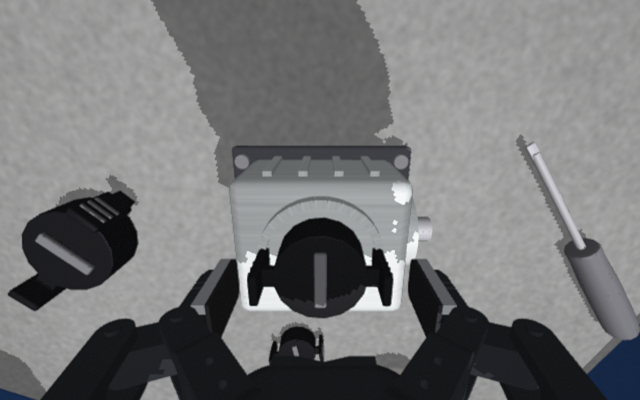

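Run:
```python
from h import *
from scipy.spatial.transform import Rotation as Ro
im=cv2.imread('pics/w2.png')
cv2.imwrite('pics/w2c.png',cv2.resize(im[205:330,225:425],None,fx=4,fy=4,interpolation=cv2.INTER_CUBIC))
s=bot.observe();C=cam('wrist');R=Ro.from_euler('xyz',s['tool_rot']).as_matrix();p=np.array(s['position'])
for y in (0,-13,-30): print(y,[proj(C,p+R@np.array([sx*.0427,y/1000,z])).round(1) for sx in(-1,0,1) for z in (0,.011)])
```

```text
0 [array([243.2, 260.8]), array([241.5, 242.6]), array([321.8, 260.8]), array([321.8, 242.6]), array([400.3, 260.9]), array([402. , 242.7])]
-13 [array([236.7, 274.2]), array([234.6, 254.8]), array([321.6, 274.2]), array([321.6, 254.9]), array([406.6, 274.3]), array([408.7, 254.9])]
-30 [array([226.3, 295.4]), array([223.6, 274.2]), array([321.5, 295.5]), array([321.4, 274.3]), array([416.6, 295.5]), array([419.2, 274.3])]
```

View pics/w2c.png

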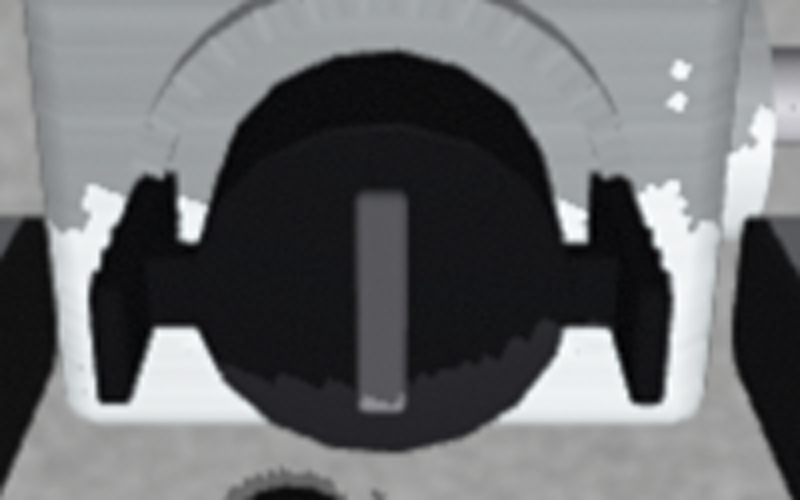

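```bash
python3 -m crank '[{"hand":0.05,"dx":-1.6,"dy":0.8,"dz":1,"yaw":0},{"hand":0.1,"dx":-1.6,"dy":0.8,"dz":1,"yaw":0},{"hand":0.15,"dx":-1.6,"dy":0.8,"dz":1,"yaw":0},{"hand":0.18,"dx":-1.6,"dy":0.8,"dz":1,"yaw":0},{"hand":0.18,"dx":-1.6,"dy":0.8,"dz":1,"yaw":0},{"hand":0.18,"dx":-1.6,"dy":0.8,"dz":1,"yaw":0}]' 22
python3 -c "
from h import *
st()
im=bot.grab_frame('wrist')[...,::-1]
cv2.imwrite('pics/w3.png',cv2.resize(im[205:330,225:425],None,fx=4,fy=4,interpolation=cv2.INTER_CUBIC))"
```

```text
clock: 3.83
position: [0.535, -0.241, 0.0806]
tool_rot: [-1.571, -0.0, 0.472]
force: [0.2, -0.8, 1.0]
grip_width: 0.0696
clock 3.8333
qpos [ 0.1288  0.6818  0.2805  1.8289 -0.2848  0.6702  1.0463]
qd [ 0.0001  0.0004 -0.0004  0.0006  0.      0.0005 -0.0018]
joint_efforts [-8.00000e-04 -9.34989e+01  1.07032e+01 -2.58966e+01  1.45000e-02
  3.60000e-03 -2.00000e-04]
position [ 0.535  -0.241   0.0806]
tool_rot [-1.5708e+00 -1.0000e-04  4.7190e-01]
force [ 0.2287 -0.7563  0.971 ]
moment [0.0216 0.0068 0.0372]
grip_width 0.0696
```

View pics/w3.png

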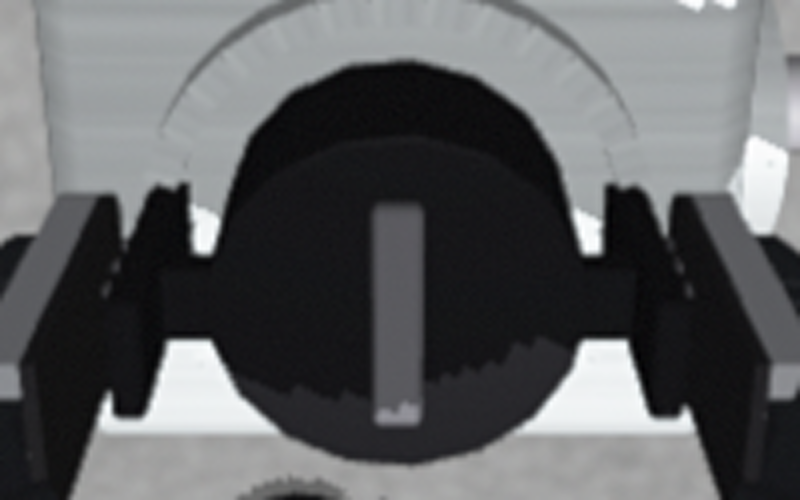

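The jaws are centred on the tabs: tabs at x≈108 and 690 in the crop, pad edges about evenly outside them. I'll squeeze gradually.

```bash
python3 -m crank '[{"hand":0.20,"dx":0,"dy":0,"dz":0,"yaw":0},{"hand":0.22,"dx":0,"dy":0,"dz":0,"yaw":0},{"hand":0.24,"dx":0,"dy":0,"dz":0,"yaw":0},{"hand":0.24,"dx":0,"dy":0,"dz":0,"yaw":0}]' 22
python3 -m crank '[{"hand":0.26,"dx":0,"dy":0,"dz":0,"yaw":0},{"hand":0.28,"dx":0,"dy":0,"dz":0,"yaw":0},{"hand":0.30,"dx":0,"dy":0,"dz":0,"yaw":0},{"hand":0.30,"dx":0,"dy":0,"dz":0,"yaw":0}]' 22
python3 -c "
from h import *
print(bot.observe()['position'],bot.observe()['force'],bot.observe()['moment'])"
```

```text
clock: 4.22
position: [0.5351, -0.2409, 0.0808]
tool_rot: [-1.571, -0.0, 0.472]
force: [-1.0, 2.0, 6.0]
grip_width: 0.0652
clock: 4.55
position: [0.5354, -0.241, 0.0815]
tool_rot: [-1.571, -0.001, 0.472]
force: [-3.8, 1.5, 17.7]
grip_width: 0.0598
[ 0.53537466 -0.24101625  0.08146133] [-3.77353212  1.54119058 17.65800356] [ 0.62435528  0.72484537 -0.04763822]
```

```bash
python3 -m crank '[{"hand":0.30,"dx":0,"dy":-0.6,"dz":0,"yaw":0},{"hand":0.32,"dx":0,"dy":-1.0,"dz":0,"yaw":0},{"hand":0.34,"dx":0,"dy":-1.2,"dz":0,"yaw":0},{"hand":0.34,"dx":0,"dy":-1.2,"dz":0,"yaw":0}]' 22
python3 -c "
from h import *
print(bot.observe()['position'],bot.observe()['force'],bot.observe()['moment'])
im=bot.grab_frame('wrist')[...,::-1]
cv2.imwrite('pics/w4.png',cv2.resize(im[205:330,225:425],None,fx=4,fy=4,interpolation=cv2.INTER_CUBIC))"
```

```text
clock: 4.88
position: [0.5351, -0.2411, 0.0824]
tool_rot: [-1.571, -0.001, 0.472]
force: [-1.6, 1.9, 12.2]
grip_width: 0.0567
[ 0.53514546 -0.24106918  0.08235461] [-1.59567881  1.85739937 12.23400687] [0.39177357 0.55523061 0.00369725]
```

View pics/w4.png

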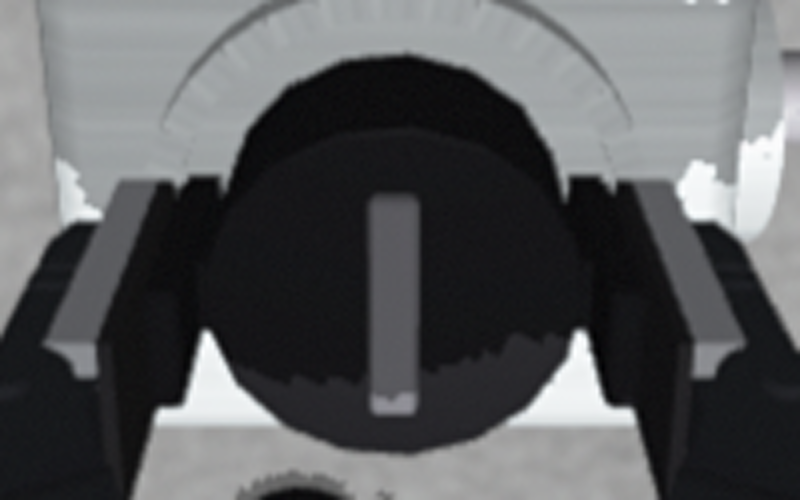

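```bash
python3 -m crank '[{"hand":0.37,"dx":0,"dy":-0.4,"dz":0,"yaw":0},{"hand":0.40,"dx":0,"dy":-0.4,"dz":0,"yaw":0},{"hand":0.40,"dx":0,"dy":-0.4,"dz":0,"yaw":-0.02},{"hand":0.40,"dx":0,"dy":-0.4,"dz":0,"yaw":-0.04},{"hand":0.40,"dx":0,"dy":-0.4,"dz":0,"yaw":-0.06},{"hand":0.40,"dx":0,"dy":-0.4,"dz":0,"yaw":-0.06}]' 24
python3 -c "
from h import *
print(bot.observe()['position'],bot.observe()['force'],bot.observe()['moment'])"
```

```text
clock: 5.43
position: [0.5352, -0.2412, 0.0827]
tool_rot: [-1.571, -0.001, 0.533]
force: [-2.0, 1.0, 8.5]
grip_width: 0.0562
[ 0.53523237 -0.24120702  0.08265035] [-2.03025316  0.99506877  8.51088622] [ 0.13071243  0.19525468 -0.05971537]
```

```bash
python3 -m crank '[{"hand":0.40,"dx":0,"dy":0,"dz":0,"yaw":-0.03},{"hand":0.40,"dx":0,"dy":0,"dz":0,"yaw":-0.06},{"hand":0.40,"dx":0,"dy":0,"dz":0,"yaw":-0.09},{"hand":0.40,"dx":0,"dy":0,"dz":0,"yaw":-0.12},{"hand":0.40,"dx":0,"dy":0,"dz":0,"yaw":-0.15},{"hand":0.40,"dx":0,"dy":0,"dz":0,"yaw":-0.15}]' 24
python3 -c "
from h import *
print(bot.observe()['position'],bot.observe()['force'],bot.observe()['moment'])
cv2.imwrite('pics/w5.png',bot.grab_frame('wrist')[150:370,150:500,::-1])"
python3 -m crank '[{"hand":0.40,"dx":0,"dy":0,"dz":0,"yaw":-0.03},{"hand":0.40,"dx":0,"dy":0,"dz":0,"yaw":-0.06},{"hand":0.40,"dx":0,"dy":0,"dz":0,"yaw":-0.09},{"hand":0.40,"dx":0,"dy":0,"dz":0,"yaw":-0.12},{"hand":0.40,"dx":0,"dy":0,"dz":0,"yaw":-0.15},{"hand":0.40,"dx":0,"dy":0,"dz":0,"yaw":-0.18},{"hand":0.40,"dx":0,"dy":0,"dz":0,"yaw":-0.20},{"hand":0.40,"dx":0,"dy":0,"dz":0,"yaw":-0.20}]' 24
python3 -c "
from h import *
print(bot.observe()['position'],bot.observe()['force'],bot.observe()['moment'])"
```

```text
clock: 5.93
position: [0.5354, -0.2413, 0.0827]
tool_rot: [-1.572, -0.001, 0.684]
force: [0.8, -0.6, 7.8]
grip_width: 0.0562
[ 0.53538593 -0.24127984  0.08267061] [ 0.77103811 -0.643353    7.75836018] [-0.00379349  0.01066316 -0.00162775]
clock: 6.65
position: [0.5354, -0.2413, 0.0827]
tool_rot: [-1.572, -0.0, 0.883]
force: [0.0, 0.1, 7.5]
grip_width: 0.0565
[ 0.5353746  -0.24131327  0.08266907] [0.02880844 0.11824973 7.48631753] [0.02022517 0.04491208 0.00194495]
```

View pics/w5.png

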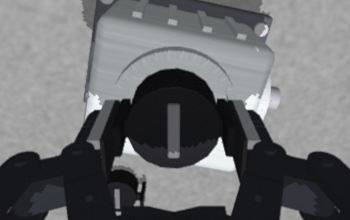

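The cap turns with the jaws: its white bar stays upright in the wrist view while the case rotates. I'll continue in small steps and watch the moment.

```bash
python3 -m crank '[{"hand":0.40,"dx":0,"dy":0,"dz":0,"yaw":-0.02},{"hand":0.40,"dx":0,"dy":0,"dz":0,"yaw":-0.04},{"hand":0.40,"dx":0,"dy":0,"dz":0,"yaw":-0.06},{"hand":0.40,"dx":0,"dy":0,"dz":0,"yaw":-0.06}]' 24
python3 -c "
from h import *
print(bot.observe()['force'],bot.observe()['moment'])"
python3 -m crank '[{"hand":0.40,"dx":0,"dy":0,"dz":0,"yaw":-0.015},{"hand":0.40,"dx":0,"dy":0,"dz":0,"yaw":-0.03},{"hand":0.40,"dx":0,"dy":0,"dz":0,"yaw":-0.03}]' 24
python3 -c "
from h import *
print(bot.observe()['force'],bot.observe()['moment'])"
```

```text
clock: 6.98
position: [0.5354, -0.2412, 0.0827]
tool_rot: [-1.572, -0.0, 0.943]
force: [-1.1, -0.4, 8.2]
grip_width: 0.0559
[-1.13199783 -0.4274723   8.1592394 ] [ 0.03681091 -0.0033522  -0.06100769]
clock: 7.23
position: [0.5354, -0.2413, 0.0827]
tool_rot: [-1.572, -0.0, 0.973]
force: [-0.2, 0.5, 7.7]
grip_width: 0.0564
[-0.22604199  0.46736982  7.7473114 ] [-0.02467714 -0.00172345  0.00963556]
```

```bash
for i in 1 2; do :; done
python3 -m crank '[{"hand":0.40,"dx":0,"dy":0,"dz":0,"yaw":-0.015},{"hand":0.40,"dx":0,"dy":0,"dz":0,"yaw":-0.03},{"hand":0.40,"dx":0,"dy":0,"dz":0,"yaw":-0.03}]' 24 >/dev/null
python3 -c "
from h import *
s=bot.observe();print(s['tool_rot'][2],s['force'],s['moment'])"
```

```text
1.0028254332933664 [-0.87746616  0.67716196  8.94797203] [-0.02628514  0.01944222 -0.0215027 ]
```

```bash
python3 -m crank '[{"hand":0.40,"dx":0,"dy":0,"dz":0,"yaw":-0.015},{"hand":0.40,"dx":0,"dy":0,"dz":0,"yaw":-0.03},{"hand":0.40,"dx":0,"dy":0,"dz":0,"yaw":-0.03}]' 24 >/dev/null
python3 -c "
from h import *
s=bot.observe();print(s['tool_rot'][2],s['force'],s['moment'])"
```

```text
1.032778217432202 [ 1.37864105 -0.45208132  7.5953868 ] [-0.00430338 -0.01381527 -0.0151404 ]
```

```bash
python3 -m crank '[{"hand":0.40,"dx":0,"dy":0,"dz":0,"yaw":-0.015},{"hand":0.40,"dx":0,"dy":0,"dz":0,"yaw":-0.03},{"hand":0.40,"dx":0,"dy":0,"dz":0,"yaw":-0.03}]' 24 >/dev/null
python3 -c "
from h import *
s=bot.observe();print(s['tool_rot'][2],s['force'],s['moment'])"
```

```text
1.0627142934530527 [-0.227857    0.53781852  8.22819096] [ 0.00898447 -0.00920582 -0.0363351 ]
```

```bash
cat > ck.py <<'E'
import sys
from h import *
s=bot.observe();print(round(s['clock'],2),np.round(s['tool_rot'][2],4),np.round(s['force'],1),np.round(s['moment'],3),round(s['grip_width'],4))
sys.exit(1 if abs(s['moment'][2])>0.13 or np.hypot(*s['force'][:2])>8 else 0)
E
python3 -m crank '[{"hand":0.40,"yaw":-0.012,"dx":0,"dy":0,"dz":0},{"hand":0.40,"yaw":-0.025,"dx":0,"dy":0,"dz":0},{"hand":0.40,"yaw":-0.025,"dx":0,"dy":0,"dz":0}]' 24 >/dev/null && python3 ck.py &&
python3 -m crank '[{"hand":0.40,"yaw":-0.012,"dx":0,"dy":0,"dz":0},{"hand":0.40,"yaw":-0.025,"dx":0,"dy":0,"dz":0},{"hand":0.40,"yaw":-0.025,"dx":0,"dy":0,"dz":0}]' 24 >/dev/null && python3 ck.py &&
python3 -m crank '[{"hand":0.40,"yaw":-0.012,"dx":0,"dy":0,"dz":0},{"hand":0.40,"yaw":-0.025,"dx":0,"dy":0,"dz":0},{"hand":0.40,"yaw":-0.025,"dx":0,"dy":0,"dz":0}]' 24 >/dev/null && python3 ck.py &&
python3 -m crank '[{"hand":0.40,"yaw":-0.012,"dx":0,"dy":0,"dz":0},{"hand":0.40,"yaw":-0.025,"dx":0,"dy":0,"dz":0},{"hand":0.40,"yaw":-0.025,"dx":0,"dy":0,"dz":0}]' 24 >/dev/null && python3 ck.py &&
python3 -m crank '[{"hand":0.40,"yaw":-0.012,"dx":0,"dy":0,"dz":0},{"hand":0.40,"yaw":-0.025,"dx":0,"dy":0,"dz":0},{"hand":0.40,"yaw":-0.025,"dx":0,"dy":0,"dz":0}]' 24 >/dev/null && python3 ck.py &&
python3 -m crank '[{"hand":0.40,"yaw":-0.012,"dx":0,"dy":0,"dz":0},{"hand":0.40,"yaw":-0.025,"dx":0,"dy":0,"dz":0},{"hand":0.40,"yaw":-0.025,"dx":0,"dy":0,"dz":0}]' 24 >/dev/null && python3 ck.py
```

```text
8.23 1.0877 [-0.6 -0.6  8.5] [-0.014 -0.031 -0.03 ] 0.056
8.48 1.1127 [-0.3  0.1  8.9] [-0.009  0.073 -0.022] 0.0564
8.73 1.1376 [ 0.  -0.3  7.7] [ 0.013  0.011 -0.021] 0.0562
8.98 1.1626 [-0.5  0.1  7.4] [-0.085  0.018 -0.023] 0.0565
9.23 1.1876 [-1.  -0.4  8. ] [ 0.009 -0.004 -0.077] 0.0563
9.48 1.2126 [ 0.6 -0.5  8.1] [-0.017 -0.026 -0.05 ] 0.0565
```

```bash
python3 -m crank '[{"hand":0.40,"yaw":-0.012,"dx":0,"dy":0,"dz":0},{"hand":0.40,"yaw":-0.025,"dx":0,"dy":0,"dz":0},{"hand":0.40,"yaw":-0.025,"dx":0,"dy":0,"dz":0}]' 24 >/dev/null && python3 ck.py &&
python3 -m crank '[{"hand":0.40,"yaw":-0.012,"dx":0,"dy":0,"dz":0},{"hand":0.40,"yaw":-0.025,"dx":0,"dy":0,"dz":0},{"hand":0.40,"yaw":-0.025,"dx":0,"dy":0,"dz":0}]' 24 >/dev/null && python3 ck.py &&
python3 -m crank '[{"hand":0.40,"yaw":-0.012,"dx":0,"dy":0,"dz":0},{"hand":0.40,"yaw":-0.025,"dx":0,"dy":0,"dz":0},{"hand":0.40,"yaw":-0.025,"dx":0,"dy":0,"dz":0}]' 24 >/dev/null && python3 ck.py &&
python3 -m crank '[{"hand":0.40,"yaw":-0.012,"dx":0,"dy":0,"dz":0},{"hand":0.40,"yaw":-0.025,"dx":0,"dy":0,"dz":0},{"hand":0.40,"yaw":-0.025,"dx":0,"dy":0,"dz":0}]' 24 >/dev/null && python3 ck.py &&
python3 -m crank '[{"hand":0.40,"yaw":-0.012,"dx":0,"dy":0,"dz":0},{"hand":0.40,"yaw":-0.025,"dx":0,"dy":0,"dz":0},{"hand":0.40,"yaw":-0.025,"dx":0,"dy":0,"dz":0}]' 24 >/dev/null && python3 ck.py &&
python3 -m crank '[{"hand":0.40,"yaw":-0.012,"dx":0,"dy":0,"dz":0},{"hand":0.40,"yaw":-0.025,"dx":0,"dy":0,"dz":0},{"hand":0.40,"yaw":-0.025,"dx":0,"dy":0,"dz":0}]' 24 >/dev/null && python3 ck.py
python3 -c "
from h import *
cv2.imwrite('pics/w6.png',bot.grab_frame('wrist')[150:370,150:500,::-1])"
```

```text
9.73 1.2376 [0.5 0.5 7.8] [ 0.025  0.001 -0.05 ] 0.0562
9.98 1.2627 [0.2 0.4 7.4] [-0.04  -0.065  0.018] 0.0562
10.23 1.2876 [0.4 0.  8.2] [ 0.008  0.01  -0.004] 0.0561
10.48 1.3126 [0.8 0.4 8.5] [ 0.011 -0.03  -0.01 ] 0.0564
10.73 1.3376 [ 0.6 -0.1  8.3] [ 0.059 -0.008 -0.033] 0.056
10.98 1.3627 [0.1 0.7 7.6] [-0.016  0.022 -0.068] 0.0561
```

View pics/w6.png

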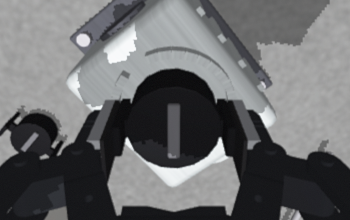

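The cap is still turning with the jaws, now at 51°, and I haven't felt the stop yet. Continuing.

```bash
python3 -m crank '[{"hand":0.40,"yaw":-0.012,"dx":0,"dy":0,"dz":0},{"hand":0.40,"yaw":-0.025,"dx":0,"dy":0,"dz":0},{"hand":0.40,"yaw":-0.025,"dx":0,"dy":0,"dz":0}]' 24 >/dev/null && python3 ck.py &&
python3 -m crank '[{"hand":0.40,"yaw":-0.012,"dx":0,"dy":0,"dz":0},{"hand":0.40,"yaw":-0.025,"dx":0,"dy":0,"dz":0},{"hand":0.40,"yaw":-0.025,"dx":0,"dy":0,"dz":0}]' 24 >/dev/null && python3 ck.py &&
python3 -m crank '[{"hand":0.40,"yaw":-0.012,"dx":0,"dy":0,"dz":0},{"hand":0.40,"yaw":-0.025,"dx":0,"dy":0,"dz":0},{"hand":0.40,"yaw":-0.025,"dx":0,"dy":0,"dz":0}]' 24 >/dev/null && python3 ck.py &&
python3 -m crank '[{"hand":0.40,"yaw":-0.012,"dx":0,"dy":0,"dz":0},{"hand":0.40,"yaw":-0.025,"dx":0,"dy":0,"dz":0},{"hand":0.40,"yaw":-0.025,"dx":0,"dy":0,"dz":0}]' 24 >/dev/null && python3 ck.py &&
python3 -m crank '[{"hand":0.40,"yaw":-0.012,"dx":0,"dy":0,"dz":0},{"hand":0.40,"yaw":-0.025,"dx":0,"dy":0,"dz":0},{"hand":0.40,"yaw":-0.025,"dx":0,"dy":0,"dz":0}]' 24 >/dev/null && python3 ck.py &&
python3 -m crank '[{"hand":0.40,"yaw":-0.012,"dx":0,"dy":0,"dz":0},{"hand":0.40,"yaw":-0.025,"dx":0,"dy":0,"dz":0},{"hand":0.40,"yaw":-0.025,"dx":0,"dy":0,"dz":0}]' 24 >/dev/null && python3 ck.py
python3 -c "
from h import *
print(bot.observe()['qpos'])"
```

```text
11.28 1.3876 [0.1 0.2 8.6] [ 0.022 -0.007 -0.052] 0.0562
11.53 1.4126 [0.2 0.2 8.2] [ 0.034  0.02  -0.047] 0.0565
11.78 1.4374 [-1.2 -0.8  8. ] [-0.002  0.194 -0.136] 0.0559
[ 0.30816354  0.65551907  0.02059156  1.81785079 -0.02005122  0.66740136
  1.77765357]
```

```bash
python3 -m crank '[{"hand":0.40,"yaw":0,"dx":0,"dy":0,"dz":0}]' 24 >/dev/null; python3 ck.py
python3 -m crank '[{"hand":0.40,"yaw":-0.006,"dx":0,"dy":0,"dz":0},{"hand":0.40,"yaw":-0.012,"dx":0,"dy":0,"dz":0},{"hand":0.40,"yaw":-0.012,"dx":0,"dy":0,"dz":0}]' 24 >/dev/null; python3 ck.py
```

```text
11.87 1.4368 [-1.6  0.4  8. ] [ 0.035  0.187 -0.051] 0.0562
12.12 1.4489 [-0.9  0.3  9.1] [ 0.038  0.272 -0.171] 0.056
```

```bash
python3 -m crank '[{"hand":0.40,"yaw":0,"dx":0,"dy":0,"dz":0},{"hand":0.40,"yaw":0,"dx":0,"dy":0,"dz":0}]' 24 >/dev/null; python3 ck.py
python3 -m crank '[{"hand":0.40,"yaw":-0.006,"dx":0,"dy":0,"dz":0},{"hand":0.40,"yaw":-0.012,"dx":0,"dy":0,"dz":0},{"hand":0.40,"yaw":-0.012,"dx":0,"dy":0,"dz":0}]' 24 >/dev/null; python3 ck.py
```

```text
12.28 1.4486 [-1.5  0.5  8.1] [ 0.005  0.297 -0.123] 0.0559
12.53 1.4608 [-1.1 -0.   8.5] [ 0.066  0.386 -0.267] 0.0564
```

The twist now rises steadily, from 0.05 to 0.12 to 0.27 N m, against under 0.08 before. That is the stop, at about 56°. I'll ease back slightly and lift.

```bash
python3 -m crank '[{"hand":0.40,"yaw":0.010,"dx":0,"dy":0,"dz":0},{"hand":0.40,"yaw":0.02,"dx":0,"dy":0,"dz":0},{"hand":0.40,"yaw":0.02,"dx":0,"dy":-0.4,"dz":0}]' 24 >/dev/null; python3 ck.py
python3 -m crank '[{"hand":0.40,"yaw":0,"dx":0,"dy":-0.5,"dz":0},{"hand":0.40,"yaw":0,"dx":0,"dy":-1,"dz":0},{"hand":0.40,"yaw":0,"dx":0,"dy":-1.5,"dz":0},{"hand":0.40,"yaw":0,"dx":0,"dy":-1.5,"dz":0}]' 24; python3 ck.py
```

```text
12.78 1.4401 [ 0.3 -0.7  0.2] [-0.183  0.047 -0.028] 0.0561
clock: 13.12
position: [0.5349, -0.2409, 0.0839]
tool_rot: [-1.571, -0.0, 1.441]
force: [0.8, -0.6, -2.5]
grip_width: 0.056
13.12 1.4411 [ 0.8 -0.6 -2.5] [-0.117 -0.197 -0.123] 0.056
```

```bash
python3 -m crank '[{"hand":0.40,"yaw":0,"dx":0,"dy":-0.7,"dz":0},{"hand":0.40,"yaw":0,"dx":0,"dy":-1.4,"dz":0},{"hand":0.40,"yaw":0,"dx":0,"dy":-2,"dz":0},{"hand":0.40,"yaw":0,"dx":0,"dy":-2,"dz":0}]' 24; python3 ck.py
```

```text
clock: 13.45
position: [0.5349, -0.2409, 0.0861]
tool_rot: [-1.571, -0.0, 1.441]
force: [0.6, 1.0, -2.1]
grip_width: 0.0562
13.45 1.4411 [ 0.6  1.  -2.1] [ 0.16  -0.122 -0.046] 0.0562
```

```bash
python3 -m crank '[{"hand":0.40,"yaw":0,"dx":0,"dy":-2,"dz":0},{"hand":0.40,"yaw":0,"dx":0,"dy":-4,"dz":0},{"hand":0.40,"yaw":0,"dx":0,"dy":-6,"dz":0},{"hand":0.40,"yaw":0,"dx":0,"dy":-8,"dz":0},{"hand":0.40,"yaw":0,"dx":0,"dy":-10,"dz":0},{"hand":0.40,"yaw":0,"dx":0,"dy":-10,"dz":0}]' 24; python3 ck.py
python3 -c "
from h import *
cv2.imwrite('pics/w7.png',bot.grab_frame('wrist')[150:370,150:500,::-1])
cv2.imwrite('pics/s7.png',cv2.resize(bot.grab_frame('scene')[190:300,170:310,::-1],None,fx=5,fy=5))"
```

```text
clock: 13.95
position: [0.5351, -0.2412, 0.0966]
tool_rot: [-1.571, 0.0, 1.441]
force: [-0.5, -0.7, -2.2]
grip_width: 0.0559
13.95 1.4409 [-0.5 -0.7 -2.2] [ 0.034  0.014 -0.03 ] 0.0559
```

View pics/w7.png

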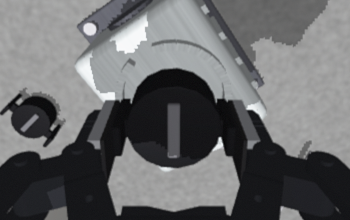

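View pics/s7.png

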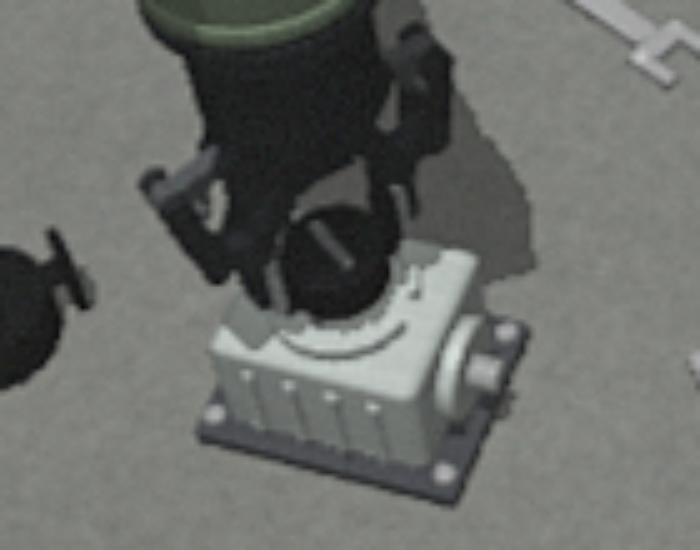

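The cap is rising with the fingers; the wrist view is unchanged. I'll lift clear, then plan the move to the tray.

```bash
python3 -m crank '[{"hand":0.40,"yaw":0,"dx":0,"dy":-5,"dz":0},{"hand":0.40,"yaw":0,"dx":0,"dy":-10,"dz":0},{"hand":0.40,"yaw":0,"dx":0,"dy":-16,"dz":0},{"hand":0.40,"yaw":0,"dx":0,"dy":-24,"dz":0},{"hand":0.40,"yaw":0,"dx":0,"dy":-36,"dz":0},{"hand":0.40,"yaw":0,"dx":0,"dy":-50,"dz":0},{"hand":0.40,"yaw":0,"dx":0,"dy":-60,"dz":0},{"hand":0.40,"yaw":0,"dx":0,"dy":-60,"dz":0}]' 24; python3 ck.py
python3 -c "
from h import *
go(.5,.2,.157,1.6); print(bot.observe()['qpos'])
cv2.imwrite('pics/w8.png',bot.grab_frame('wrist')[...,::-1])"
```

```text
clock: 14.72
position: [0.5359, -0.2414, 0.1587]
tool_rot: [-1.574, 0.001, 1.441]
force: [-0.2, -0.3, -0.6]
grip_width: 0.056
14.72 1.4408 [-0.2 -0.3 -0.6] [ 0.019 -0.025 -0.038] 0.056
dx 433.1 dy 1.0 dz 92.9 yaw -0.1592 pos [ 0.5359 -0.2414  0.1587] rot [-1.5742e+00  8.0000e-04  1.4408e+00] clk 14.72
[ 0.30322275  0.54713273  0.02721514  1.77359582 -0.01931396  0.81758904
  1.7804131 ]
```

View pics/w8.png

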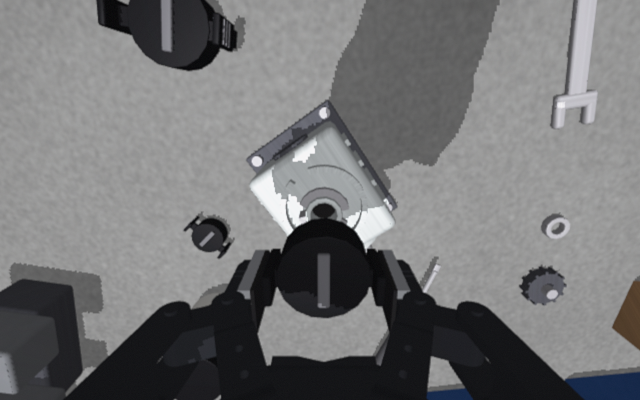

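```bash
python3 -m crank '[{"hand":0.40,"yaw":0.08,"dx":20,"dy":0,"dz":4},{"hand":0.40,"yaw":0.18,"dx":50,"dy":0,"dz":10},{"hand":0.40,"yaw":0.28,"dx":85,"dy":0,"dz":18},{"hand":0.40,"yaw":0.38,"dx":120,"dy":0,"dz":25},{"hand":0.40,"yaw":0.48,"dx":155,"dy":0,"dz":33},{"hand":0.40,"yaw":0.58,"dx":190,"dy":0,"dz":40},{"hand":0.40,"yaw":0.68,"dx":225,"dy":0,"dz":48},{"hand":0.40,"yaw":0.78,"dx":260,"dy":0,"dz":56},{"hand":0.40,"yaw":0.88,"dx":295,"dy":0,"dz":63},{"hand":0.40,"yaw":0.98,"dx":330,"dy":0,"dz":71},{"hand":0.40,"yaw":1.06,"dx":355,"dy":0,"dz":76},{"hand":0.40,"yaw":1.12,"dx":370,"dy":0,"dz":80}]' 24
python3 -m crank '[{"hand":0.40,"yaw":0,"dx":0,"dy":0,"dz":0},{"hand":0.40,"yaw":0,"dx":0,"dy":0,"dz":0}]' 24
python3 -c "
from h import *
go(.5,.2,.08,.03)"
```

```text
clock: 15.77
position: [0.5027, 0.1398, 0.1554]
tool_rot: [-1.57, 0.001, 0.32]
force: [-0.8, 0.4, -0.6]
grip_width: 0.0559
clock: 15.93
position: [0.503, 0.1369, 0.1555]
tool_rot: [-1.571, 0.001, 0.324]
force: [-0.3, -0.1, -1.9]
grip_width: 0.0562
dx 17.3 dy 75.5 dz 60.9 yaw 0.2936 pos [0.503  0.1369 0.1555] rot [-1.5712e+00  9.0000e-04  3.2360e-01] clk 15.93
```

```bash
python3 -m crank '[{"hand":0.40,"yaw":0.06,"dx":3,"dy":0,"dz":10},{"hand":0.40,"yaw":0.12,"dx":7,"dy":5,"dz":25},{"hand":0.40,"yaw":0.18,"dx":12,"dy":15,"dz":40},{"hand":0.40,"yaw":0.24,"dx":15,"dy":30,"dz":52},{"hand":0.40,"yaw":0.29,"dx":17,"dy":45,"dz":59},{"hand":0.40,"yaw":0.293,"dx":17.3,"dy":60,"dz":60.9},{"hand":0.40,"yaw":0.293,"dx":17.3,"dy":70,"dz":60.9},{"hand":0.40,"yaw":0.293,"dx":17.3,"dy":75,"dz":60.9},{"hand":0.40,"yaw":0.293,"dx":17.3,"dy":75,"dz":60.9},{"hand":0.40,"yaw":0.293,"dx":17.3,"dy":75,"dz":60.9}]' 24
python3 -c "
from h import *
go(.5,.2,.0095,.03)
C=cam('wrist')
print(proj(C,(.5,.2,.003)))
cv2.imwrite('pics/w9.png',bot.grab_frame('wrist')[...,::-1])
cv2.imwrite('pics/s9.png',cv2.resize(bot.grab_frame('scene')[80:220,270:430,::-1],None,fx=4,fy=4,interpolation=cv2.INTER_CUBIC))"
```

```text
clock: 16.77
position: [0.5011, 0.1986, 0.0813]
tool_rot: [-1.571, -0.0, 0.027]
force: [0.7, 0.2, -0.9]
grip_width: 0.0559
dx -1.0 dy 71.8 dz 1.4 yaw -0.0028 pos [0.5011 0.1986 0.0813] rot [-1.571e+00 -1.000e-04  2.720e-02] clk 16.77
[321.15277036 208.24418412]
```

View pics/w9.png

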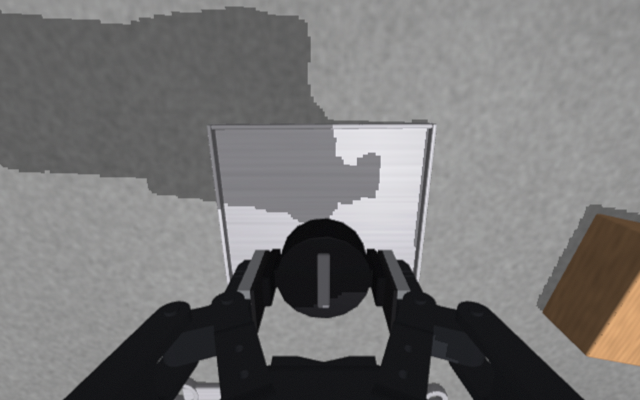

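View pics/s9.png

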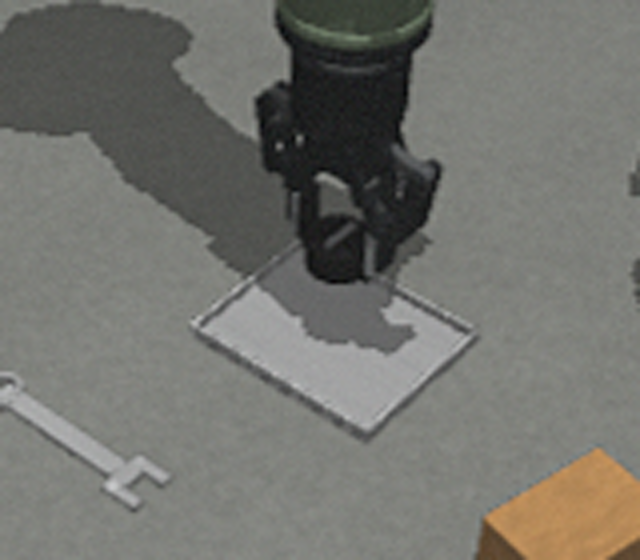

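The cap is held upright over the tray. I'll descend, slowing near the floor.

```bash
python3 -m crank '[{"hand":0.40,"yaw":0,"dx":-1,"dy":10,"dz":1.4},{"hand":0.40,"yaw":0,"dx":-1,"dy":25,"dz":1.4},{"hand":0.40,"yaw":0,"dx":-1,"dy":40,"dz":1.4},{"hand":0.40,"yaw":0,"dx":-1,"dy":52,"dz":1.4},{"hand":0.40,"yaw":0,"dx":-1,"dy":60,"dz":1.4},{"hand":0.40,"yaw":0,"dx":-1,"dy":65,"dz":1.4},{"hand":0.40,"yaw":0,"dx":-1,"dy":67,"dz":1.4},{"hand":0.40,"yaw":0,"dx":-1,"dy":67,"dz":1.4},{"hand":0.40,"yaw":0,"dx":-1,"dy":67,"dz":1.4}]' 24; python3 ck.py
python3 -m crank '[{"hand":0.40,"yaw":0,"dx":0,"dy":0.8,"dz":0},{"hand":0.40,"yaw":0,"dx":0,"dy":1.6,"dz":0},{"hand":0.40,"yaw":0,"dx":0,"dy":2.2,"dz":0},{"hand":0.40,"yaw":0,"dx":0,"dy":2.2,"dz":0}]' 24; python3 ck.py
```

```text
clock: 17.62
position: [0.4999, 0.2009, 0.0144]
tool_rot: [-1.571, -0.0, 0.028]
force: [0.4, -0.1, -0.6]
grip_width: 0.0557
17.62 0.0279 [ 0.4 -0.1 -0.6] [ 0.038  0.008 -0.029] 0.0557
clock: 17.95
position: [0.4997, 0.201, 0.0119]
tool_rot: [-1.571, -0.0, 0.028]
force: [0.3, 0.1, -0.9]
grip_width: 0.0559
17.95 0.028 [ 0.3  0.1 -0.9] [0.035 0.019 0.029] 0.0559
```

```bash
python3 -m crank '[{"hand":0.40,"yaw":0,"dx":0,"dy":0.5,"dz":0},{"hand":0.40,"yaw":0,"dx":0,"dy":1,"dz":0},{"hand":0.40,"yaw":0,"dx":0,"dy":1.2,"dz":0},{"hand":0.40,"yaw":0,"dx":0,"dy":1.2,"dz":0}]' 24; python3 ck.py && python3 -m crank '[{"hand":0.40,"yaw":0,"dx":0,"dy":0.5,"dz":0},{"hand":0.40,"yaw":0,"dx":0,"dy":0.9,"dz":0},{"hand":0.40,"yaw":0,"dx":0,"dy":0.9,"dz":0}]' 24; python3 ck.py
```

```text
clock: 18.28
position: [0.4996, 0.2009, 0.0105]
tool_rot: [-1.571, 0.0, 0.028]
force: [-0.1, 0.4, -0.1]
grip_width: 0.0559
18.28 0.028 [-0.1  0.4 -0.1] [-0.031 -0.02   0.011] 0.0559
clock: 18.53
position: [0.4996, 0.2009, 0.0096]
tool_rot: [-1.571, 0.0, 0.028]
force: [-0.3, -0.3, -0.6]
grip_width: 0.0562
18.53 0.0279 [-0.3 -0.3 -0.6] [-0.011 -0.074 -0.025] 0.0562
```

```bash
python3 -m crank '[{"hand":0.40,"yaw":0,"dx":0,"dy":0.3,"dz":0},{"hand":0.40,"yaw":0,"dx":0,"dy":0.6,"dz":0},{"hand":0.40,"yaw":0,"dx":0,"dy":0.6,"dz":0}]' 24 >/dev/null; python3 ck.py; python3 -m crank '[{"hand":0.40,"yaw":0,"dx":0,"dy":0.3,"dz":0},{"hand":0.40,"yaw":0,"dx":0,"dy":0.5,"dz":0},{"hand":0.40,"yaw":0,"dx":0,"dy":0.5,"dz":0}]' 24; python3 ck.py
```

```text
18.78 0.0279 [-2.3 -1.   5.7] [-0.052  0.377 -0.003] 0.0559
clock: 19.03
position: [0.4997, 0.2009, 0.0092]
tool_rot: [-1.57, -0.0, 0.028]
force: [-4.1, -0.7, 15.3]
grip_width: 0.056
19.03 0.0278 [-4.1 -0.7 15.3] [-0.307  0.942  0.002] 0.056
```

```bash
python3 -m crank '[{"hand":0.38,"yaw":0,"dx":0,"dy":-0.4,"dz":0},{"hand":0.34,"yaw":0,"dx":0,"dy":-0.3,"dz":0},{"hand":0.30,"yaw":0,"dx":0,"dy":0,"dz":0},{"hand":0.26,"yaw":0,"dx":0,"dy":0,"dz":0},{"hand":0.22,"yaw":0,"dx":0,"dy":0,"dz":0},{"hand":0.16,"yaw":0,"dx":0,"dy":0,"dz":0},{"hand":0.1,"yaw":0,"dx":0,"dy":0,"dz":0},{"hand":0.04,"yaw":0,"dx":0,"dy":0,"dz":0},{"hand":0,"yaw":0,"dx":0,"dy":0,"dz":0},{"hand":0,"yaw":0,"dx":0,"dy":0,"dz":0},{"hand":0,"yaw":0,"dx":0,"dy":0,"dz":0}]' 24; python3 ck.py
python3 -c "
from h import *
cv2.imwrite('pics/w10.png',bot.grab_frame('wrist')[...,::-1])"
```

```text
clock: 19.95
position: [0.4997, 0.2009, 0.0086]
tool_rot: [-1.571, -0.0, 0.028]
force: [-0.4, 0.3, -0.4]
grip_width: 0.0854
19.95 0.0279 [-0.4  0.3 -0.4] [0.    0.006 0.034] 0.0854
```

View pics/w10.png

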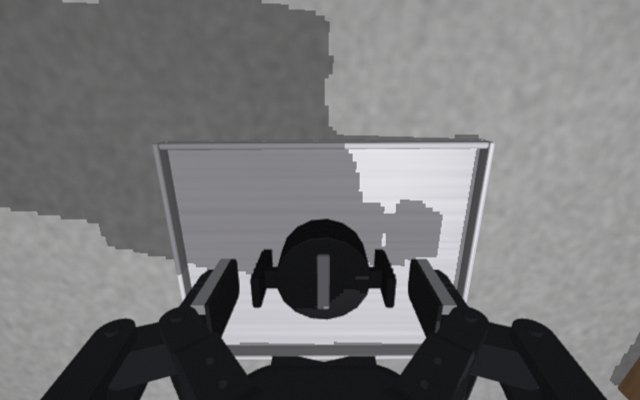

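The cap stands free between the open jaws at (322,285). I'll retreat straight up.

```bash
python3 -m crank '[{"hand":0,"yaw":0,"dx":0,"dy":-10,"dz":0},{"hand":0,"yaw":0,"dx":0,"dy":-25,"dz":0},{"hand":0,"yaw":0,"dx":0,"dy":-45,"dz":0},{"hand":0,"yaw":0,"dx":0,"dy":-70,"dz":0},{"hand":0,"yaw":0,"dx":0,"dy":-100,"dz":0},{"hand":0,"yaw":0,"dx":0,"dy":-130,"dz":0},{"hand":0,"yaw":0,"dx":0,"dy":-160,"dz":0},{"hand":0,"yaw":0,"dx":0,"dy":-180,"dz":0},{"hand":0,"yaw":0,"dx":0,"dy":-180,"dz":0},{"hand":0,"yaw":0,"dx":0,"dy":-180,"dz":0}]'
python3 -c "
from h import *
print(bot.observe()['force'])
C=cam('wrist');print(proj(C,(.5,.2,.0265)),proj(C,(.5,.2,.003)))
cv2.imwrite('pics/w11.png',bot.grab_frame('wrist')[...,::-1])
cv2.imwrite('pics/s11.png',bot.grab_frame('scene')[...,::-1])"
```

```text
clock: 20.83
position: [0.4999, 0.2012, 0.19]
tool_rot: [-1.569, -0.002, 0.028]
force: [0.1, 0.4, -0.5]
grip_width: 0.0853
[ 0.10294089  0.42465296 -0.4698648 ]
[322.40506143 182.61032475] [322.41667086 177.06274753]
```

View pics/w11.png

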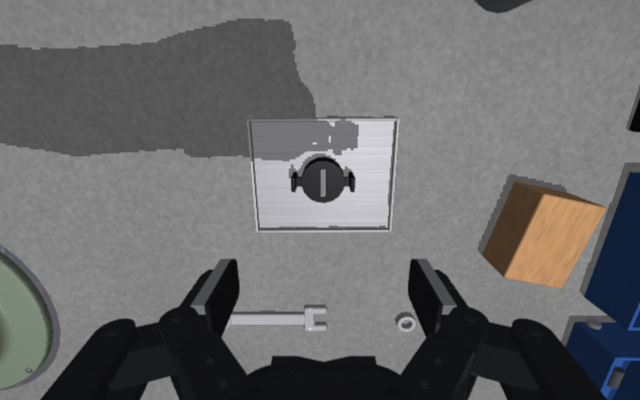

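View pics/s11.png

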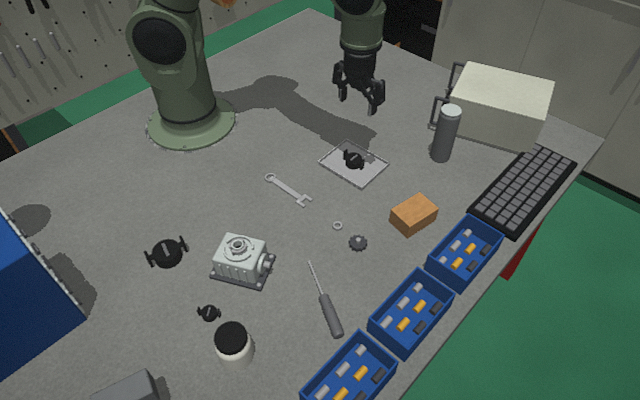

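The cap stands upright and centred in the tray, at (323,180) in the wrist view where (322,183) was predicted. The neck is open and the bystanders are where they were. Handing in.

```bash
python3 -c "
from h import *
print(bot.job_done(), bot.observe()['clock'])"
```

```text
the job is handed in; nothing more can be done
the job is handed in; nothing more can be done
```

The cap is off the gear case and standing upright in the steel tray, and I handed the job in at about 21 s of robot time. No verdict is reported.

- **Turning:** I squeezed both tabs fully in at 22–24 N (opening about 56 mm) and turned the cap anticlockwise in small steps. The stop showed at about 56°, where the twist rose to 0.27 N m from under 0.08 N m before.
- **Lifting and placing:** I eased back about 1°, lifted the cap straight off with 2–3 N on the wrist, and lowered it to the tray floor until contact showed, at up to 15 N. Then I opened the jaws and retreated straight up.
- **Last checks:** The final wrist view shows the cap upright, within about 3 px of the predicted tray centre. In the scene view the neck is open and the bystanders look unmoved by eye. The gripper was open, well above the tray, and read no contact force.
- **Disagreements:** The jaw centring measured relative to the tabs differed by about 1–2 mm from the calibrated position, and I used the relative one. Closing the jaws briefly pressed the cap down with about 18 N, which I relieved by raising the tool. I could not measure the tab and cap-to-case forces directly.

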